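# Index the glass-rod turntable one notch

### The job

Bring the next glass rod round to the burner: with a fingertip press the turntable's black spring plate all the way in, and keeping it in, push the table clockwise (seen from above) against the upright lug to the very next notch, no further. Let the plate spring fully back up so that the table is locked in that notch, and come clear. Nothing is to be gripped or lifted; leave the rods standing in their sockets and do not disturb the jar or the steel slab.

Things in the scene. Friction and masses are not known exactly. Their poses are not given: they have to be found in the camera images.
- base: fixed base of the turntable, a grey round foot 324 mm across; origin on the bench on the vertical turning axis; its +x axis points from there to the brass burner on the foot (to 250 mm from the axis, 155 mm high, nozzle ending 150 mm from the axis). Round the disc runs a fixed steel ring (outer radius 158 mm, top 44 mm above the bench) with 8 notches 15 mm wide, 45 degrees apart.
- axis (a point): point on the vertical turning axis at the height of the disc's top face, 56 mm above the bench; the aluminium disc is 256 mm across, and its hub rises 20 mm above it
- disc (a joint): turning angle of the disc (rad): 0 at the start, locked in a notch; grows clockwise seen from above; the next notch is at +0.785 (45 degrees), where the table has about 0.02 rad of play either way. The disc turns stiffly (about 0.2 N m, i.e. 2 N at the plate) and stays where it is left. It cannot turn until the plate is pressed in at least 9 mm.
- plunger (a joint): how far the spring plate is pressed down (m): 0 fully up (locked when in a notch), 0.014 fully in. Spring 3 N at the top, 8.6 N fully in. Pressing lowers a brass tongue (10 mm wide, seen in the notch just outside the disc beside the plate) out of its notch; let go between notches it rises only to 0.009, rubbing under the ring, and at the next notch it springs up by itself and locks the disc.
- plate_top (a point): centre of the top face of the black spring plate, which rides on the disc with its centre 100 mm from the turning axis; starts 81 mm above the bench, moves with the plate. Its x axis points radially outward, its y axis counterclockwise, z up. The plate is 40 mm radially by 44 mm along the circle and 8 mm thick, with free space round it except for the lug.
- lug_top (a point): centre of the top of the upright steel lug fixed to the disc at the clockwise end of the plate: 40 mm radially, 8 mm thick, top 112 mm above the bench (31 mm above the raised plate), its face towards the plate 24 mm from the plate's centre. A fingertip on the plate pushes clockwise against this face.
- rod_a_mid (a point): centre (half-way up) of a loose glass rod, 18 mm thick, 110 mm long, standing in the socket before the burner; its top is 166 mm above the bench. Sockets are 32 mm across outside, 30 mm high, at 95 mm from the axis; all sockets are on the burner's half of the disc, away from the plate
- rod_b_mid (a point): the same for the next glass rod, a like rod in the next socket, 45 degrees counterclockwise of the first
- jar_mid (a point): centre (half-way up) of a loose amber glass jar, 70 mm across, 95 mm high, on the bench to the left or right of the turntable
- marver_mid (a point): centre of a loose dark steel slab, 120 x 75 x 14 mm, lying on the bench on the other side of the turntable

How it is judged:
On the way, in this order (a step that is already met when the one before it is completed fails the run):
1. the spring plate is pressed in (at least 10 mm) while the table is still in its first notch (value of joint plunger above 0.01 m and value of joint disc below 0.08 rad), for 0.1 s.
2. the table is turning between the two notches (value of joint disc between 0.2 and 0.7 rad), for 0.1 s.
3. the plate has sprung up and locked the table in the next notch (value of joint disc between 0.745 and 0.825 rad and value of joint plunger below 0.003 m), for 0.2 s.
At the end, for the whole second after the job is handed in: the table rests locked in the next clockwise notch (disc angle 0.785 +- 0.04 rad) with the spring plate fully up (within 3 mm), both rods standing in their sockets (tilt under 0.25 rad) (all of step 3 and velocity of joint disc between -0.02 and 0.02 rad/s and angle between each of rod_a_mid, rod_b_mid's own z axis and vertical below 0.25 rad and z of each of rod_a_mid, rod_b_mid in the frame of base below 0.125 m); the robot touches nothing.
It fails at once if the table was turned past the next notch, or backwards (value of joint disc above 0.9 rad or value of joint disc below -0.12 rad).
It fails at once if a rod was lifted or tipped out of its socket (angle between any of rod_a_mid, rod_b_mid's own z axis and vertical above 0.4 rad or z of any of rod_a_mid, rod_b_mid in the frame of base above 0.126 m).
It fails at once if the jar or the steel slab was disturbed (distance of any of jar_mid, marver_mid from where it was at the start of the episode above 0.015 m).
It also fails if it takes over 42 s, if anything falls off the work surface, if the arm or the gripper's body presses on something with over 40 N, if the wrist force passes 120 N, or if a joint passes its speed limit or range.

### The arm

A 6-joint arm with a two-finger parallel gripper is mounted at the origin on the work surface. World frame = base frame: x ahead of the robot, y to its left, z up, the work surface at z = 0. Lengths are in m, angles in rad, forces in N, time in s.
With the tool pointing down it reaches from about 0.2 to 0.875 m from the base axis. Payload 3.4 kg.
Tool frame: the origin (TCP) lies midway between the tips of the shut fingers; the grasp point (between the pads) lies 19 mm behind it; z points along the fingers, y is the line along which they close (so a half turn about z gives the same grasp; the last joint's range is limited). The gripper opens to 94 mm and grips with 3 to 60 N. Pads are 16 mm wide; open, the fingers measure 119 mm over their backs; the gripper's body (75 mm by 177 mm) begins 78 mm behind the grasp point.
Start: joints at [-1.253, 0.276, 1.505, -0, 1.361, -0.121], TCP at [0.244, -0.521, 0.205] pointing down, gripper open.
Joint ranges: [-2.89, 2.89], [-0.75, 2.08], [0.22, 2.7], [-1.18, 4.32], [0.11, 2.71], [-2.7, 2.7]. Speed limits (rad/s): [2.57, 2.57, 3.14, 3.14, 3.14, 3.14].

### API

Orientations are given as a 3x3 rotation matrix whose columns are the frame's x, y, z axes.
In Python, from plant import telemetry, vision, hand_in gives the robot as it stands. The module is installed in compiled form; this text tells all that it offers.
- The arm moves only by the tool play_rows, never from a script. Its argument "deltas" is a list of rows, each a list of 3 entries, a list of its own where there are three numbers: the shift along the tool's x, y, z as a fraction of full scale, then the turn, a rotation vector about the tool's x, y, z as a fraction of full scale, then the closure, from -1 (fully open) to 1 (shut). A call has 1 to 10 rows; each row shifts and turns the commanded pose from where the row before left it, along the tool's axes as they then stand; what a row does not reach is not made up. Full scale, the value 1, is 0.03 m for a shift and 6 degrees for a turn. A row lasts 1/12 s, in which the tool goes at most 41.7 mm and 7.16 degrees, less where a joint would pass 70% of its speed; a pose out of reach is approached as far as the arm can. A call with a number of a shift or a turn outside -1 to 1 is refused whole. A call with a gripper value outside its range is refused whole. The fingers move at their own pace and stop on an object; the grip force is fixed at half the most. Time passes only in rows, so rows that do not move let the fingers close. It gives the time, the measured TCP pose, the force, the opening and the grip force at its end, in the units of the state.
- telemetry.sense(): the state, without advancing time (a new reading comes with each control period).
- vision.snapshot(name): name is "side" or "top" or "wrist"; returns (picture, depth): 400x640x3 uint8, blue, green, red; 400x640 float32, m along the optical axis (not along the pixel's ray), 0 where there is no reading.
- vision.calibration(name): a dict with "intrinsics" (3x3 intrinsics, pixels), "world_to_cam" (4x4, takes a point from world to camera coordinates). Camera axes: x right, y up, looking along -z (the intrinsics and any distortion apply to the point x, -y, -z); pixel columns grow to the right and rows downward; lengths in m; the calibration is good to about 2 mm. A picture is of the moment at which its call begins: read the wrist's pose just before it. calibration takes no time and is no camera call; for the wrist camera it gives the pose at the moment of the call.
- hand_in(): hands the job in; it is judged then, once.
The state is a dict: "time": time; "joints": joint angles; "joint_vel": joint speeds; "tau": joint torques, N m; "ee_pos": TCP position; "eef_rot": TCP orientation; "force": force on the tool from outside, world axes, zero at the start; "wrist_torque": the same for the moment, N m; "gripper_width": finger opening in m; "grip_force": force on a finger pad.
Only numpy, scipy, OpenCV 4.12 (cv2) and the standard library are available. Lean on these libraries where they do the work, as an engineer would, in place of code of your own. Each camera call takes 0.05 s, during which the arm holds its last target. There are 200 camera calls.

## Working session

There is one attempt and no reset: what is moved stays moved. The work goes in short steps, Python scripts to look and compute and a tool call to move; the robot and the scene stay as the last step left them, time stands still between calls to the robot, and variables do not carry over. Pictures are saved under pics/ and viewed, at most 10 in all, crops included, and the job is handed in when it is done.

Besides the shell and the picture viewer there is one more tool, called after ">>>" as a command line: name --argument value ..., lists and objects as JSON in quotes. play_rows: Moves the arm, as the interface text tells. Shift numbers are shares of 0.03 m and turn numbers shares of 6 degrees, none past 1 either way. Its arguments: {"type":"object","properties":{"deltas":{"type":"array","items":{"type":"array"}}},"required":["deltas"]}

```bash
mkdir -p pics
python3 - <<'E'
from plant import telemetry, vision
import cv2,numpy as np
s=telemetry.sense();print(s['time'],s['ee_pos'],s['eef_rot'],s['force'],s['gripper_width'])
for n in('top','side'):
    p,d=vision.snapshot(n);cv2.imwrite(f'pics/{n}0.png',p);np.savez(f'{n}0.npz',p=p,d=d);c=vision.calibration(n);print(n,c)
E
```

```text
0.0 [ 0.24409838 -0.51999858  0.20462087] [[ 9.05273678e-01  4.24828497e-01 -5.61951075e-04]
 [ 4.24828818e-01 -9.05272137e-01  1.68296965e-03]
 [ 2.06254815e-04 -1.76228113e-03 -9.99998426e-01]] [ 1.17262618  0.26502967 -0.13523654] 0.0940196189694244
top {'intrinsics': array([[519.06415504,   0.        , 326.28687225],
       [  0.        , 519.06415504, 203.35951175],
       [  0.        ,   0.        ,   1.        ]]), 'world_to_cam': array([[ 0.02615536, -0.99957001,  0.01325489, -0.01198572],
       [ 0.99649596,  0.02712411,  0.0791207 , -0.55783254],
       [-0.0794462 ,  0.01113901,  0.99677692, -1.26241113],
       [ 0.        ,  0.        ,  0.        ,  1.        ]])}
side {'intrinsics': array([[469.67967863,   0.        , 314.81822688],
       [  0.        , 469.67967863, 198.95227448],
       [  0.        ,   0.        ,   1.        ]]), 'world_to_cam': array([[-0.92119499, -0.38905161, -0.00621567,  0.52144317],
       [ 0.27949542, -0.67273314,  0.68506382, -0.22085169],
       [-0.27070667,  0.6293401 ,  0.72845654, -1.11819178],
       [ 0.        ,  0.        ,  0.        ,  1.        ]])}
```

View pics/top0.png

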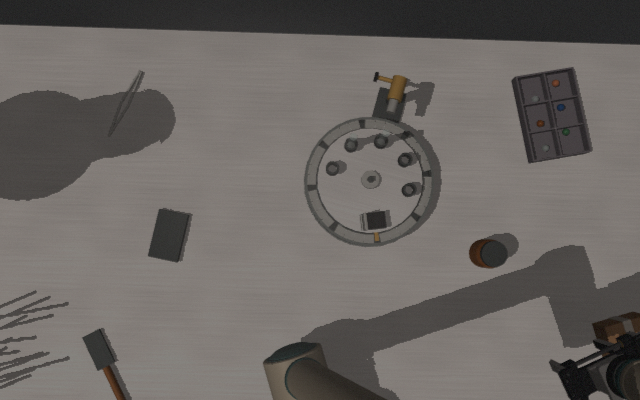

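View pics/side0.png

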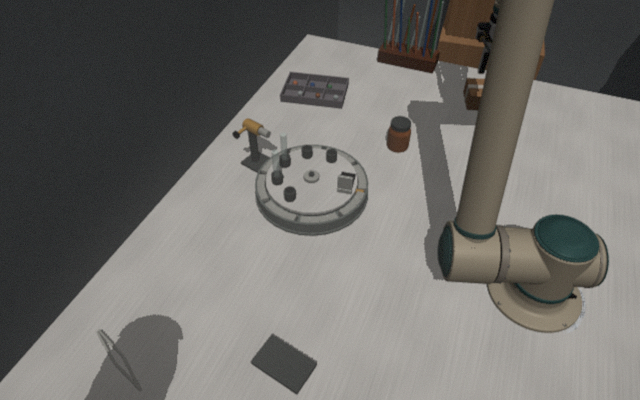

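The top view shows the disc hub at (371,180), the plate at (376,220) with the lug to its left at about (362,221), and the tongue at (376,237). The burner is at (395,95), the jar at (488,253) and the slab at (170,235). The side view agrees.

```bash
cat > h.py <<'E'
import numpy as np,cv2
from plant import vision
def cast(c,uv,z):
    K=c['intrinsics'];T=c['world_to_cam'];R=T[:3,:3];o=-R.T@T[:3,3]
    r=np.linalg.inv(K)@[uv[0],uv[1],1];d=R.T@(r*[1,-1,-1])
    return o+d*(z-o[2])/d[2]
E
python3 - <<'E'
from h import *
c=vision.calibration('top');f=np.load('top0.npz');p=f['p'];d=f['d']
hsv=cv2.cvtColor(p,cv2.COLOR_BGR2HSV)
# tongue: brass
m=cv2.inRange(hsv[225:245,365:390],(8,90,60),(30,255,255));ys,xs=np.nonzero(m);t=(xs.mean()+365,ys.mean()+225);print('tongue',t,len(xs),cast(c,t,.044))
# plate: dark
g=cv2.cvtColor(p,cv2.COLOR_BGR2GRAY)
m=(g[208:232,355:395]<60).astype('uint8');n,l,s,ce=cv2.connectedComponentsWithStats(m);i=1+s[1:,4].argmax();pp=ce[i]+[355,208];print('plate',pp,s[i],cast(c,pp,.081))
print(g[210:232,356:394])
# outer ring via bench contrast: fit using depth (height)
K=c['intrinsics'];T=c['world_to_cam'];v,u=np.mgrid[:400,:640]
x=np.stack([(u-K[0,2])/K[0,0]*d,-(v-K[1,2])/K[1,1]*d,-d],-1);w=(x-T[:3,3])@T[:3,:3]
box=(u>295)&(u<450)&(v>110)&(v<255)
r=box&(w[...,2]>.036)&(w[...,2]<.062)
pts=np.argwhere(r)[:,::-1].astype(np.int32);hull=cv2.convexHull(pts)
wh=np.array([cast(c,h,.044) for h in hull[:,0].astype(float)])
(cx,cy),R=cv2.minEnclosingCircle(wh[:,:2].astype('float32'));print('ring',cx,cy,R)
b=box&(w[...,2]>.105)&(w[...,2]<.118)&(v>205)&(v<235);print('lug',b.sum(),w[b].mean(0) if b.any() else'', w[b].min(0),w[b].max(0),np.argwhere(b).mean(0))
b=box&(w[...,2]>.076)&(w[...,2]<.088)&(v>205)&(v<235);print('plateD',b.sum(),w[b].mean(0))
E
```

```text
tongue (np.float64(376.1818181818182), np.float64(236.45454545454547)) 33 [ 0.47907499 -0.11984373  0.044     ]
plate [376.0735786  219.84280936] [ 12   3  19  18 299] [ 0.5174807  -0.11483416  0.081     ]
[[126 126 126 127 124 124 123 125 127 126 126 128 128 129 128 126 123 121
  113  80  81  83  79  92 122 122 121 123 121 115  80  81  80  93 128 127
  126 126]
 [129 129 128 128 129 127 126 127 125 122 122 124 120 121 122 113  82  78
   78  79  76  78  73  64  61  54  54  55  60  83  82  84  83  92 127 127
  127 128]
 [128 130 129 129 131 129 126 123 120 108 121 111  78  75  73  65  61  52
   55  46  46  42  40  40  40  41  38  38  47  81  83  81  81  94 130 129
  129 130]
 [128 130 126 128 126 124 117  87 104  93  63  46  44  40  42  41  38  42
   38  41  41  41  43  39  45  43  42  38  53  80  79  81  81  93 127 127
  128 128]
 [128 128 127 123 108  82  70  86 107  99  65  38  43  43  44  42  37  41
   42  43  43  40  42  40  41  43  45  41  45  70  83  82  79  92 127 126
  125 124]
 [127 127 125 106 100 100  70  82 106 100  85  41  39  40  37  42  41  40
   39  41  41  40  42  42
[... 2167 characters left out ...]
5 104 100  74  63  66  65  74  85
   87  88 104 108 126 125 123 126 127 128 128 123 123 118  96  90  74  79
   88 104]
 [123 124 123 126 124 111 114  96  82  87  98 113 125 125 125 128 127 128
  127 126 128 126 126 127 125 121 121 120 111  84  79  77  74  67  87 101
  101 101]
 [ 63  71  83 100 117 119 124 124 121 124 125 126 127 126 125 126 123 124
  126 125 128 124 123 120 119  96  80  58  59  66  80  82  90 103 103 101
  104 104]]
ring 0.6154740452766418 -0.10039054602384567 0.15867458283901215
lug 61 [ 0.51250558 -0.08698552  0.11184689] [ 0.49422362 -0.09344743  0.10622872] [ 0.53132356 -0.0811461   0.11798851] [221.04918033 365.39344262]
plateD 313 [ 0.5166758  -0.11462701  0.08129329]
```

```bash
python3 -c "
import cv2;p=cv2.imread('pics/top0.png')[190:250,330:420];cv2.imwrite('pics/c.png',cv2.resize(p,None,fx=8,fy=8,interpolation=cv2.INTER_CUBIC))"
```

```text
(no output)
```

View pics/c.png

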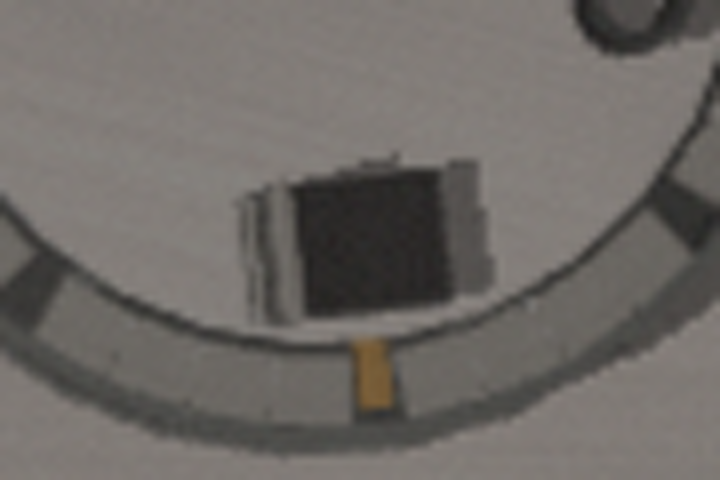

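The crop shows the black plate with the lug on its left (+y, the clockwise side) and the tongue in its notch. This puts the axis at about (0.615, -0.100) and the plate centre at (0.517, -0.115), at 188.3°. Next I shut the gripper, align the tool's y axis tangentially and move above the plate.

>>> play_rows --deltas '[[[0, 0, 0], [0, 0, 0.94], 1], [[0, 0, 0], [0, 0, 0.94], 1], [[0, 0, 0], [0, 0, 0.94], 1], [[0.3, -0.33, 0], [0, 0, 0], 1], [[0.55, -0.61, 0], [0, 0, 0], 1], [[0.55, -0.61, 0], [0, 0, 0], 1], [[0.55, -0.61, 0], [0, 0, 0], 1], [[0.55, -0.61, 0], [0, 0, 0], 1], [[0.55, -0.61, 0], [0, 0, 0], 1], [[0.55, -0.61, 0], [0, 0, 0], 1]]'

```text
time: 0.93
ee_pos: [0.3347, -0.3843, 0.2052]
eef_rot: [[0.989, 0.146, -0.0], [0.146, -0.989, 0.001], [0.0, -0.001, -1.0]]
force: [-0.6, 0.0, 0.6]
gripper_width: 0.0306
grip_force: 0.0
```

>>> play_rows --deltas '[[[0.55, -0.61, 0], [0, 0, 0], 1], [[0.55, -0.61, 0], [0, 0, 0], 1], [[0.55, -0.61, 0], [0, 0, 0], 1], [[0.55, -0.61, 0], [0, 0, 0], 1], [[0.55, -0.61, 0], [0, 0, 0], 1], [[0.55, -0.61, 0], [0, 0, 0], 1], [[0.55, -0.61, 0], [0, 0, 0], 1], [[0.55, -0.61, 0], [0, 0, 0], 1], [[0.55, -0.61, 0], [0, 0, 0], 1], [[0.55, -0.61, 0], [0, 0, 0], 1]]'

```text
time: 1.77
ee_pos: [0.4712, -0.1796, 0.2053]
eef_rot: [[0.989, 0.146, -0.001], [0.146, -0.989, 0.001], [-0.0, -0.001, -1.0]]
force: [-0.4, -0.1, 0.3]
gripper_width: 0.0002
grip_force: 0.0
```

>>> play_rows --deltas '[[[0.55, -0.61, 0], [0, 0, 0], 1], [[0.55, -0.61, 0], [0, 0, 0], 1], [[0.3, -0.34, 0], [0, 0, 0], 1], [[0, 0, 0], [0, 0, 0], 1], [[0, 0, 0], [0, 0, 0], 1], [[0, 0, 0], [0, 0, 0], 1], [[0, 0, 0], [0, 0, 0], 1]]'

```text
time: 2.35
ee_pos: [0.5053, -0.1302, 0.2054]
eef_rot: [[0.99, 0.143, -0.001], [0.143, -0.99, -0.0], [-0.001, 0.0, -1.0]]
force: [-0.6, 0.3, 0.8]
gripper_width: 0.0001
grip_force: 0.0
```

```bash
cat > st.py <<'E'
from h import *
from plant import telemetry
import sys
A=np.array([.6155,-.1004])
def st():
    s=telemetry.sense();p=np.array(s['ee_pos']);R=np.array(s['eef_rot']);q=p[:2]-A
    print('t %.2f'%s['time'],'p',p.round(4),'yaw_y',np.degrees(np.arctan2(-R[0,1]*-1,-R[1,1])).round(2) if 0 else np.degrees(np.arctan2(R[1,1],R[0,1])).round(2),'tiltz',R[:,2].round(4),'F',np.round(s['force'],1),'r %.4f ang %.2f'%(np.hypot(*q),np.degrees(np.arctan2(q[1],q[0]))%360),'w %.4f'%s['gripper_width'],'j',np.round(s['joints'],2))
    return p,R
def goto(g):
    p,R=st();print('tool shift (fullscale)',(R.T@(np.array(g)-p)/.03).round(3))
E
python3 - <<'E'
from st import *
goto([.516,-.111,.09])
p,d=vision.snapshot('wrist');cv2.imwrite('pics/w1.png',p)
E
```

```text
t 2.35 p [ 0.5053 -0.1302  0.2054] yaw_y -81.79 tiltz [-6.e-04 -3.e-04 -1.e+00] F [-0.6  0.3  0.8] r 0.1141 ang 195.12 w 0.0001 j [-0.39  0.2   1.61 -0.    1.33  1.04]
tool shift (fullscale) [ 0.445 -0.583  3.845]
```

View pics/w1.png

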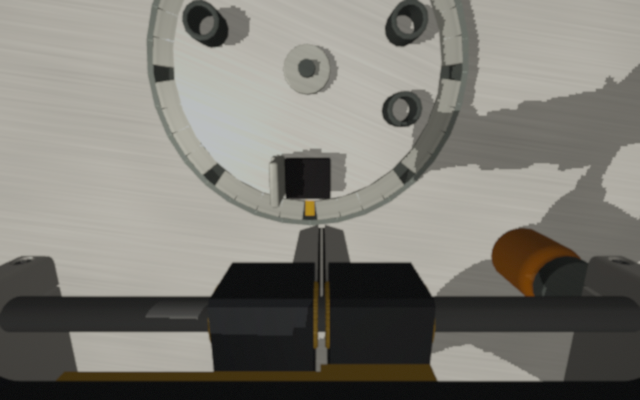

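The wrist view shows the shut fingers at (321,228), the plate at (308,178), the lug at (276,183) and the hub at (307,69). I'll measure the plate from this view and compare.

Run:
```python
from st import *
c=vision.calibration('wrist');p=cv2.imread('pics/w1.png');g=cv2.cvtColor(p,cv2.COLOR_BGR2GRAY)
m=(g[140:205,280:350]<45).astype('uint8');n,l,s,ce=cv2.connectedComponentsWithStats(m);i=1+s[1:,4].argmax();print(s[i]);print('plate',cast(c,ce[i]+[280,140],.081),'hub',cast(c,(307,69),.076),'lugtop',cast(c,(273,183),.112))
hsv=cv2.cvtColor(p,cv2.COLOR_BGR2HSV);m=cv2.inRange(hsv[195:225,295:325],(10,120,80),(35,255,255));ys,xs=np.nonzero(m);print('tongue',cast(c,(xs.mean()+295,ys.mean()+195),.044))
```

```text
[   4   18   46   40 1767]
plate [ 0.51935483 -0.11515354  0.081     ] hub [ 0.61572442 -0.10230488  0.076     ] lugtop [ 0.51620702 -0.08765961  0.112     ]
tongue [ 0.47956631 -0.12163314  0.044     ]
```

The two views agree to within about 2 mm, so I go down to just above the plate.

>>> play_rows --deltas '[[[0.22, -0.29, 0], [0, 0, 0], 1], [[0.23, -0.29, 0], [0, 0, 0], 1], [[0, 0, 0], [0, 0, 0], 1], [[0, 0, 0.6], [0, 0, 0], 1], [[0, 0, 0.8], [0, 0, 0], 1], [[0, 0, 0.8], [0, 0, 0], 1], [[0, 0, 0.8], [0, 0, 0], 1], [[0, 0, 0.5], [0, 0, 0], 1], [[0, 0, 0.2], [0, 0, 0], 1], [[0, 0, 0], [0, 0, 0], 1]]'

```text
time: 3.23
ee_pos: [0.516, -0.11, 0.0931]
eef_rot: [[0.99, 0.143, -0.003], [0.143, -0.99, 0.001], [-0.003, -0.001, -1.0]]
force: [0.0, 0.6, -0.1]
gripper_width: 0.0004
grip_force: 0.0
```

Run:
```python
from st import *
goto([.516,-.111,.068])
```

```text
t 3.23 p [ 0.516  -0.11    0.0931] yaw_y -81.75 tiltz [-3.1e-03  9.0e-04 -1.0e+00] F [ 0.   0.6 -0.1] r 0.0999 ang 185.48 w 0.0004 j [-0.34  0.3   1.78 -0.    1.07  1.09]
tool shift (fullscale) [-0.003  0.036  0.836]
```

>>> play_rows --deltas '[[[0, 0, 0], [0, 0, 0], 1], [[0, 0, 0.2], [0, 0, 0], 1], [[0, 0, 0.2], [0, 0, 0], 1], [[0, 0, 0.1], [0, 0, 0], 1], [[0, 0, 0], [0, 0, 0], 1]]'

```text
time: 3.65
ee_pos: [0.5175, -0.1106, 0.0796]
eef_rot: [[0.99, 0.143, 0.001], [0.143, -0.99, -0.0], [0.001, 0.001, -1.0]]
force: [1.6, -0.3, 3.7]
gripper_width: 0.0009
grip_force: 1.4
```

>>> play_rows --deltas '[[[0, 0, 0.1], [0, 0, 0], 1], [[0, 0, 0.1], [0, 0, 0], 1], [[0, 0, 0], [0, 0, 0], 1], [[0, 0, 0], [0, 0, 0], 1]]'

```text
time: 3.98
ee_pos: [0.5175, -0.1106, 0.0739]
eef_rot: [[0.99, 0.143, 0.001], [0.143, -0.99, -0.0], [0.001, 0.001, -1.0]]
force: [0.3, 0.8, 5.5]
gripper_width: 0.0004
grip_force: 2.6
```

>>> play_rows --deltas '[[[0, 0, 0.1], [0, 0, 0], 1], [[0, 0, 0.1], [0, 0, 0], 1], [[0, 0, 0], [0, 0, 0], 1], [[0, 0, 0], [0, 0, 0], 1], [[0, 0, 0], [0, 0, 0], 1]]'

```text
time: 4.4
ee_pos: [0.5175, -0.1107, 0.0683]
eef_rot: [[0.99, 0.143, 0.001], [0.143, -0.99, -0.001], [0.001, 0.001, -1.0]]
force: [-0.9, 0.4, 7.5]
gripper_width: 0.0004
grip_force: 3.7
```

>>> play_rows --deltas '[[[0, 0, 0.03], [0, 0, 0], 1], [[0, 0, 0.03], [0, 0, 0], 1], [[0, 0, 0], [0, 0, 0], 1], [[0, 0, 0], [0, 0, 0], 1], [[0, 0, 0], [0, 0, 0], 1]]'

```text
time: 4.82
ee_pos: [0.5176, -0.1107, 0.0672]
eef_rot: [[0.99, 0.143, 0.002], [0.143, -0.99, -0.001], [0.002, 0.001, -1.0]]
force: [-0.5, 0.5, 11.1]
gripper_width: 0.0008
grip_force: 5.6
```

Run:
```python
from st import *
A[:]=[.616,-.101]
st()
```

```text
t 4.82 p [ 0.5176 -0.1107  0.0672] yaw_y -81.78 tiltz [ 1.8e-03 -7.0e-04 -1.0e+00] F [-0.5  0.5 11.1] r 0.0989 ang 185.61 w 0.0008 j [-0.34  0.32  1.81 -0.    1.    1.09]
```

The plate has bottomed out at z ≈ 0.067, and the force is above 8.6 N. Next I sweep the arc clockwise by 30° and look.

>>> play_rows --deltas '[[[0, -0.05, -0.01], [0, 0, 0], 1], [[0.01, -0.12, 0], [0, 0, 0.34], 1], [[0.013, -0.172, 0], [0, 0, 0.5], 1], [[0.013, -0.172, 0], [0, 0, 0.5], 1], [[0.013, -0.172, 0], [0, 0, 0.5], 1], [[0.013, -0.172, 0], [0, 0, 0.5], 1], [[0.013, -0.172, 0], [0, 0, 0.5], 1], [[0.013, -0.172, 0], [0, 0, 0.5], 1], [[0, 0, 0], [0, 0, 0], 1]]'

```text
time: 5.57
ee_pos: [0.5205, -0.0744, 0.0672]
eef_rot: [[0.979, -0.206, 0.002], [-0.206, -0.979, -0.001], [0.002, 0.0, -1.0]]
force: [0.6, 0.2, 9.3]
gripper_width: 0.0004
grip_force: 4.6
```

Run:
```python
from st import *
A[:]=[.616,-.101]
st()
p,d=vision.snapshot('top');cv2.imwrite('pics/t2.png',p)
w,d=vision.snapshot('wrist')
a=cv2.resize(p[110:260,290:460],None,fx=3,fy=3,interpolation=cv2.INTER_CUBIC)
cv2.imwrite('pics/v2.png',np.vstack([a[:400,:510],]));cv2.imwrite('pics/w2.png',w)
```

```text
t 5.57 p [ 0.5205 -0.0744  0.0672] yaw_y -101.89 tiltz [ 2.2e-03 -7.0e-04 -1.0e+00] F [0.6 0.2 9.3] r 0.0991 ang 164.44 w 0.0004 j [-0.27  0.32  1.82 -0.    1.    1.5 ]
```

View pics/w2.png

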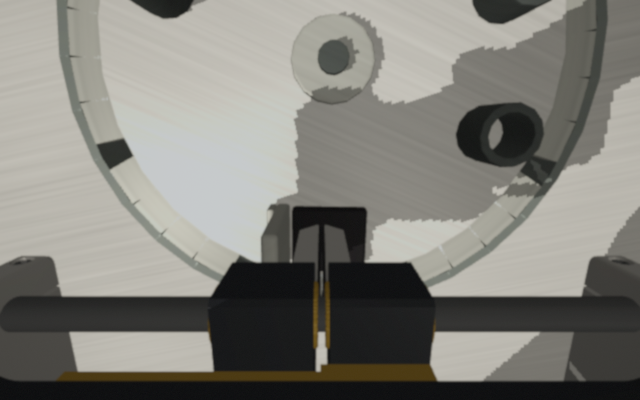

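The wrist view shows the finger riding on the plate by friction, with the plate spanning columns 293–366 and the fingers centred at about 322. The offset of about 4 mm is unchanged, so the disc is at about 21°. I carry on for 23° more.

>>> play_rows --deltas '[[[0.013, -0.172, 0], [0, 0, 0.5], 1], [[0.013, -0.172, 0], [0, 0, 0.5], 1], [[0.013, -0.172, 0], [0, 0, 0.5], 1], [[0.013, -0.172, 0], [0, 0, 0.5], 1], [[0.013, -0.172, 0], [0, 0, 0.5], 1], [[0.013, -0.172, 0], [0, 0, 0.5], 1], [[0.01, -0.11, 0], [0, 0, 0.33], 1], [[0.01, -0.06, 0], [0, 0, 0.33], 1], [[0, 0, 0], [0, 0, 0], 1], [[0, 0, 0], [0, 0, 0], 1]]'

```text
time: 6.5
ee_pos: [0.5359, -0.0423, 0.0672]
eef_rot: [[0.831, -0.556, 0.002], [-0.556, -0.831, -0.001], [0.002, -0.001, -1.0]]
force: [-0.8, 0.7, 9.4]
gripper_width: 0.0002
grip_force: 4.6
```

Run:
```python
from st import *
A[:]=[.616,-.101]
st()
p,d=vision.snapshot('top');w,d=vision.snapshot('wrist');cv2.imwrite('pics/t3.png',p)
a=cv2.resize(p[150:270,310:420],None,fx=3.33,fy=3.33,interpolation=cv2.INTER_CUBIC)[:400]
b=w[:400,150:500];a=a[:b.shape[0]];a=cv2.copyMakeBorder(a,0,400-a.shape[0],0,0,cv2.BORDER_CONSTANT)
cv2.imwrite('pics/v3.png',np.hstack([a,b]));print(a.shape)
```

```text
t 6.50 p [ 0.5359 -0.0423  0.0672] yaw_y -123.77 tiltz [ 2.1e-03 -5.0e-04 -1.0e+00] F [-0.8  0.7  9.4] r 0.0993 ang 143.74 w 0.0002 j [-0.21  0.33  1.79 -0.    1.01  1.95]
(400, 366, 3)
```

View pics/v3.png

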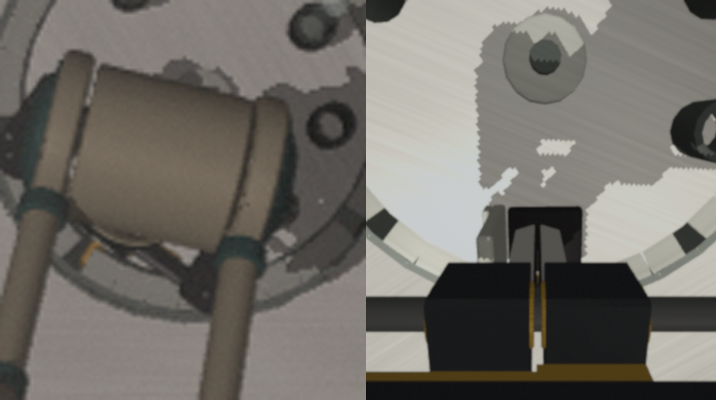

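The top crop shows the brass tongue at (90,250) just short of its notch. The wrist crop shows the finger still carrying the plate. The disc is at about 41.9°, so I advance 3°.

>>> play_rows --deltas '[[[0.01, -0.09, 0], [0, 0, 0.25], 1], [[0.01, -0.085, 0], [0, 0, 0.25], 1], [[0, 0, 0], [0, 0, 0], 1], [[0, 0, 0], [0, 0, 0], 1]]'

```text
time: 6.93
ee_pos: [0.539, -0.0382, 0.0672]
eef_rot: [[0.801, -0.599, 0.001], [-0.599, -0.801, -0.0], [0.001, -0.001, -1.0]]
force: [-1.2, 1.2, 9.8]
gripper_width: 0.0004
grip_force: 4.8
```

Run:
```python
from st import *
A[:]=[.616,-.101]
st()
p,d=vision.snapshot('top')
cv2.imwrite('pics/v4.png',cv2.resize(p[200:250,310:370],None,fx=8,fy=8,interpolation=cv2.INTER_CUBIC))
```

```text
t 6.93 p [ 0.539  -0.0382  0.0672] yaw_y -126.77 tiltz [ 1.4e-03 -4.0e-04 -1.0e+00] F [-1.2  1.2  9.8] r 0.0993 ang 140.79 w 0.0004 j [-0.2   0.34  1.79 -0.    1.01  2.01]
```

View pics/v4.png

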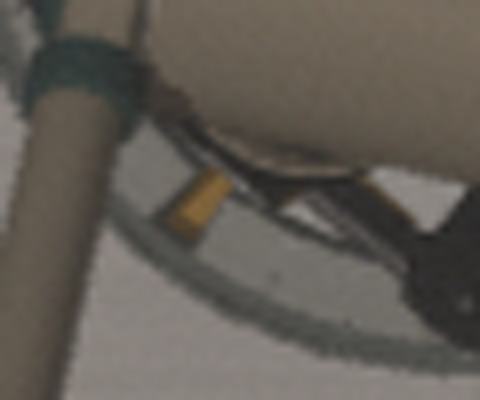

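The tongue at (205,200) now lies inside its notch, with the estimated angle at about 44.8°. I ease straight up.

>>> play_rows --deltas '[[[0, 0, -0.1], [0, 0, 0], 1], [[0, 0, -0.1], [0, 0, 0], 1], [[0, 0, -0.1], [0, 0, 0], 1], [[0, 0, 0], [0, 0, 0], 1], [[0, 0, 0], [0, 0, 0], 1]]'

```text
time: 7.4
ee_pos: [0.539, -0.0382, 0.0754]
eef_rot: [[0.801, -0.599, 0.001], [-0.599, -0.801, -0.0], [0.001, -0.001, -1.0]]
force: [-0.0, -0.0, 5.2]
gripper_width: 0.0006
grip_force: 2.3
```

>>> play_rows --deltas '[[[0, 0, -0.1], [0, 0, 0], 1], [[0, 0, -0.1], [0, 0, 0], 1], [[0, 0, -0.1], [0, 0, 0], 1], [[0, 0, 0], [0, 0, 0], 1], [[0, 0, 0], [0, 0, 0], 1]]'

```text
time: 7.82
ee_pos: [0.5378, -0.0381, 0.0835]
eef_rot: [[0.801, -0.599, -0.002], [-0.599, -0.801, 0.0], [-0.001, 0.001, -1.0]]
force: [-0.4, -0.6, 0.0]
gripper_width: 0.0005
grip_force: 0.0
```

At z = 0.0754 the finger still read 5 N, so the plate has risen past 9 mm and the tongue is in the notch. I lift clear and back away.

>>> play_rows --deltas '[[[0, 0, -0.4], [0, 0, 0], 1], [[0, 0, -0.8], [0, 0, 0], 1], [[0, 0, -0.9], [0, 0, 0], 1], [[0, 0, -0.9], [0, 0, 0], 1], [[0, 0, -0.9], [0, 0, 0], 1], [[-0.8, 0, 0], [0, 0, 0], 1], [[-0.9, 0, 0], [0, 0, 0], 1], [[-0.9, 0, 0], [0, 0, 0], 1], [[-0.9, 0, 0], [0, 0, 0], 1], [[0, 0, 0], [0, 0, 0], 1]]'

```text
time: 8.65
ee_pos: [0.4491, 0.0271, 0.2003]
eef_rot: [[0.802, -0.597, -0.005], [-0.597, -0.802, 0.002], [-0.005, 0.002, -1.0]]
force: [-0.6, -0.1, -0.9]
gripper_width: 0.0002
grip_force: 0.0
```

Run:
```python
from st import *
A[:]=[.616,-.101]
st()
p,d=vision.snapshot('top');w,d=vision.snapshot('wrist');s,d=vision.snapshot('side')
a=cv2.resize(p[100:260,290:450],(400,400));b=cv2.resize(s[100:260,230:390],(400,400))
cv2.imwrite('pics/v5.png',np.hstack([a,b]))
```

```text
t 8.65 p [0.4491 0.0271 0.2003] yaw_y -126.67 tiltz [-0.0054  0.0018 -1.    ] F [-0.6 -0.1 -0.9] r 0.2104 ang 142.50 w 0.0002 j [-0.1   0.09  1.76  0.    1.3   2.11]
```

View pics/v5.png

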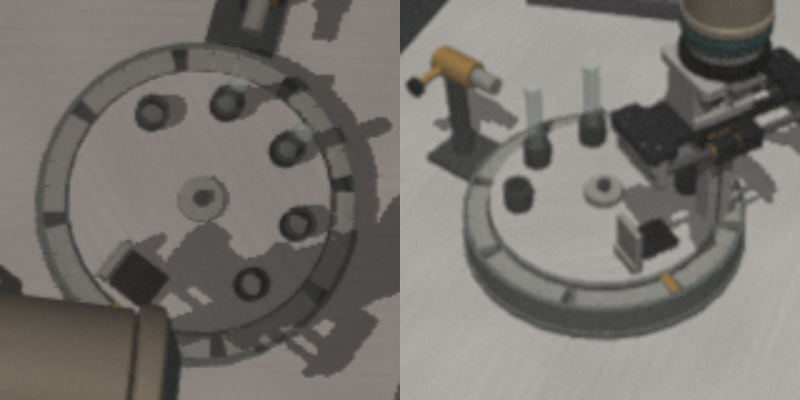

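The side view shows the tongue up in its notch at (670,283), both rods upright and the gripper clear. I do a quick depth check of the plate height and then hand in.

Run:
```python
from st import *
from plant import hand_in
c=vision.calibration('top');p,d=vision.snapshot('top')
K=c['intrinsics'];T=c['world_to_cam'];v,u=np.mgrid[:400,:640]
w=(np.stack([(u-K[0,2])/K[0,0]*d,-(v-K[1,2])/K[1,1]*d,-d],-1)-T[:3,3])@T[:3,:3]
g=cv2.cvtColor(p,cv2.COLOR_BGR2GRAY);b=(abs(u-345)<6)&(abs(v-210)<6)&(g<60);z=np.median(w[b][:,2]);m=w[b].mean(0)
print(b.sum(),z,m)
if z>.0785: print(hand_in())
```

```text
121 0.08111808384929586 [ 0.53874649 -0.0409955   0.08109779]
the job is handed in; nothing more can be done
None
```

I turned the table clockwise one notch (about 45°) and it is locked there. The plate is fully up (81 mm by depth), both rods are standing and the arm is clear. The disc moved by the fingertip's friction on the pressed plate, not by pushing on the lug. The job is handed in, but no verdict came back.

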